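# Lock the battery-bay cover with its quarter-turn fastener

## Task

Shut the spring-loaded battery-bay cover of the bench logger: set a fingertip in the slot of the round fastener, press the cover fully down and, keeping it down, turn the fastener a quarter turn clockwise (seen from above) to its stop, so that the cover stays locked when you let go. Nothing is to be gripped or lifted: do not swing the cover open, and leave the small specimen, steel plug and microscope objective around the logger where they stand. Finish with the hand clear.

Things in the scene. Friction and masses are not known exactly. Their poses are not given: they have to be found in the camera images.
- logger: off-white data logger, fixed, 220 (x) x 170 (y) x 95 mm. Origin: centre of the underside; front (display, sockets) faces its own -x, toward the robot; z up. The front part of its top is the grey battery-bay cover, hinged along the case's y at x = +45, z = 87 mm; behind it is a fixed rear deck, 95 mm high.
- fastener_seat (a point): point fixed to the case (x = -45, y = 0, z = 98 mm in its frame, same axes): where the fastener's axis meets the floor of its slot WHEN THE COVER IS FULLY SHUT. Then the slot walls reach 15 mm above this point, the collar round the fastener 13 mm; the cover's plain top lies 3 mm below it.
- slot (a point): centre of the slot floor, on the fastener's axis and moving with it (x along the slot, z out of the face; about 14 mm above fastener_seat while ajar). Round face, 96 mm diameter, in a dark collar of 108 mm; one straight slot right across, 40 mm wide, 15 mm deep, 96 mm long, black floor, bright sides. Shut fingertips 20 to 30 mm off the axis turn it by a push on a side wall; let the hand turn along with it.
- slot_end (a point): the end of the slot with a white pointer line on its floor, 48 mm from the axis, at floor height. Unlocked it points to the red dot on the collar (the case's -x, toward the robot), locked to the green dot (the case's +y, left).
- cam (a joint): turn of the fastener, rad, clockwise from above: 0 unlocked, 1.571 locked at a hard stop. Pointer direction in the case's frame: (-cos q, +sin q). Starts at 0 to 0.45, resists about 0.06 Nm, stays where left. Its hidden tongue runs under a ramped keeper from 0.9 rad, fully from 1.35, if the cover is held down (within 4 mm at the fastener); else it strikes or rides over the keeper, no lock.
- cover (a joint): opening angle of the cover, rad: 0 = fully shut on a hard stop; grows as the front edge rises. A spring holds it ajar at about 0.16; it takes about 6 to 8 N straight down at the fastener to hold it shut. Once locked it stays within about 0.01 of shut.
- specimen: dark red round mounted specimen, 30 mm diameter, 16 mm high, standing loose on the rear deck of the logger; origin at the centre of its underside. Bystander.
- die_plug: bright steel cylinder, 29 mm diameter, 30 mm high, standing on the bench to the right of the logger; origin at the centre of its underside. Bystander.
- objective: light grey microscope objective with a red ring, 26 mm diameter, 38 mm high, standing on the bench to the right of the logger; origin at the centre of its underside. Bystander.

How it is judged (in metres and radians):
On the way:
1. a fingertip on the logger presses the cover down (cover < 0.06 rad) before the fastener is locked (cam < 1.1 rad) (contact force between the fingers and logger above 1 N and value of joint cover below 0.06 rad and value of joint cam below 1.1 rad), for 0.1 s.
At the end, for the whole second after the job is handed in: The fastener stands within 10 degrees of its locked stop (cam > 1.40 rad) and at rest, the cover stays down by itself (cover < 0.025 rad, about 2 mm at the fastener), and the three bystanders are within 20 mm of where they were (value of joint cam above 1.4 rad and value of joint cover below 0.025 rad and velocity of joint cam below 0.05 rad/s and distance of each of specimen, die_plug, objective from where it was at the start of the episode below 0.02 m); the robot touches nothing.
It fails at once if the cover was swung open (value of joint cover above 0.35 rad).
It fails at once if the specimen was picked up or pushed away (more than 20 mm) (distance of specimen from where it was at the start of the episode above 0.02 m).
It fails at once if the die plug was picked up or pushed away (more than 20 mm) (distance of die_plug from where it was at the start of the episode above 0.02 m).
It fails at once if the objective was picked up or pushed away (more than 20 mm) (distance of objective from where it was at the start of the episode above 0.02 m).
It also fails if it takes over 46 s, if anything falls off the work surface, if the arm or the gripper's body presses on something with over 40 N, if the wrist force passes 120 N, or if a joint passes its speed limit or range.

## Robot

A 6-joint arm with a two-finger parallel gripper is mounted at the origin on the work surface; the furniture and walls round the work are solid. World frame = base frame: x ahead of the robot, y to its left, z up, the work surface at z = 0. Lengths are in mm, angles in rad, forces in N, time in s.
With the tool pointing down it reaches from about 275 to 1000 mm from the base axis. Payload 8.4 kg.
Tool frame: the origin (TCP) lies midway between the tips of the shut fingers; the grasp point (between the pads) lies 19 mm behind it; z points along the fingers, x is the direction in which the jaws open and shut, and the axes are right-handed (so a half turn about z gives the same grasp; the last joint's range is limited). The gripper opens to 85 mm and grips with 20 to 120 N. Pads are 22 mm wide; open, the fingers measure 114 mm over their backs; the gripper's body (76 mm by 85 mm) begins 54 mm behind the grasp point. The pads swing forward as they close: fully open they stand 13 mm farther back than shut.
Start: joints at [-1.312, 0.353, 1.633, -0, 1.155, -0.002], TCP at [161.157, -603.868, 231.281] pointing down, gripper open.
Joint ranges: [-2.63, 2.63], [-0.92, 2.1], [0.06, 2.66], [-1.3, 4.44], [0, 2.69], [-3.02, 3.02]. Speed limits (rad/s): [2.22, 2.22, 2.79, 3.14, 3.14, 3.14].

## Interface

Orientations are given as [roll, pitch, yaw] about the fixed x, y, z axes, in that order (R = Rz(yaw) Ry(pitch) Rx(roll)).
In Python, from rig import sense, grab_frame, camera_model, job gives the robot as it stands.
- The arm moves only by the tool arm_command, never from a script. Its argument "plan" is a list of rows, each an object with "translation": the shift along the tool's x, y, z in cm, a list of three; "twist": the turn about the tool's z in rad; "gripper": the opening, from 0 (shut) to 1 (fully open). A call has exactly 5 rows; each row is the pose to reach, as a shift and turn from the pose measured when the call began, along the tool's axes at that moment; what a row does not reach only later rows make up. A row lasts 1/12 s, in which the tool goes at most 41.7 mm and 7.16 degrees, less where a joint would pass 70% of its speed; a pose out of reach is approached as far as the arm can. A call with a gripper value outside its range is refused whole. The fingers move at their own pace and stop on an object; "squeeze" is the grip in N (left out, the last holds). Time passes only in rows, so rows that repeat a pose let the fingers close, or fill a call up. It gives the time, the measured TCP pose, the force and the opening at its end, in the units of the state.
- sense(): the state, without advancing time (a new reading comes with each control period).
- grab_frame(name): name is "scene" or "top" or "wrist"; returns the picture (420x560x3 uint8, blue, green, red); there is no depth.
- camera_model(name): a dict with "fx", "fy", "cx", "cy" (pixels), "pose" (4x4, takes a point from camera to world coordinates). Camera axes: x right, y down, z forward; pixel columns grow to the right and rows downward; lengths in mm; the calibration is good to about 2 mm. The wrist camera is an equidistant fisheye: a pixel r from the principal point sees the ray r / f radians off the axis. A picture is of the moment at which its call begins: read the wrist's pose just before it. camera_model takes no time and is no camera call; for the wrist camera it gives the pose at the moment of the call.
- job.sign_off(): hands the job in, once; it reports no verdict.
The state is a dict: "clock": time; "qpos": joint angles; "qvel": joint speeds; "joint_efforts": joint torques, N m; "eef_pos": TCP position; "tcp_rot": TCP orientation; "contact_force": force on the tool from outside, world axes, zero at the start; "wrist_torque": the same for the moment, N m; "opening": opening from 0.0 (shut) to 1.0 (fully open).
Only numpy, scipy, OpenCV 4.12 (cv2) and the standard library are available. Lean on these libraries where they do the work, as an engineer would, in place of code of your own. Each camera call takes 0.05 s, during which the arm holds its last target.

## Working session

There is one attempt and no reset: what is moved stays moved. The work goes in short steps, Python scripts to look and compute and a tool call to move; the robot and the scene stay as the last step left them, time stands still between calls to the robot, and variables do not carry over. Pictures are saved under pics/ and viewed, and the job is handed in when it is done.

Besides the shell and the picture viewer there is one more tool, called after "Emit:" in YAML: its name, and indented under it one key for each argument. arm_command: Moves the arm, as the interface text tells. Its arguments: {"type":"object","properties":{"plan":{"type":"array","items":{"type":"object","properties":{"translation":{"type":"array","items":{"type":"number"}},"twist":{"type":"number"},"gripper":{"type":"number"}}}},"squeeze":{"type":"number"}},"required":["plan"]}

```bash
mkdir -p pics; ls; python3 - <<'E'
from rig import sense, grab_frame, camera_model, job
import cv2
s=sense();print(s)
for n in ("scene","top"):
    cv2.imwrite(f"pics/{n}0.png",grab_frame(n)); print(n,camera_model(n))
E
```

```text
pics
{'clock': 0.0, 'qpos': array([-1.31239538e+00,  3.53642463e-01,  1.63413188e+00, -1.76307628e-05,
        1.15521808e+00, -2.41792831e-03]), 'qvel': array([-1.18928977e-03, -1.37589456e-03, -1.10631378e-03,  5.78556048e-04,
        2.89024436e-06,  8.09616568e-04]), 'joint_efforts': array([ 3.88947810e-03, -6.05239105e+01, -3.42066908e+01,  3.36583998e-04,
        9.46433516e-03,  6.34487023e-06]), 'eef_pos': array([ 161.03088565, -603.40153985,  230.56620512]), 'tcp_rot': array([ 3.14157992e+00,  1.39980506e-03, -1.30997033e+00]), 'contact_force': array([ 0.12590136,  0.09321406, -0.15897097]), 'wrist_torque': array([-0.00140188,  0.00122705,  0.03276351]), 'opening': 1.0025647229418642}
scene {'fx': 438.49949339068115, 'fy': 438.49949339068115, 'cx': 277.31493203137325, 'cy': 208.04365060719363, 'pose': array([[ 9.24884835e-01, -2.79389931e-01,  2.57932760e-01,
         3.22564133e+02],
       [-3.80233171e-01, -6.85398117e-01,  6.21008983e-01,
        -4.51887169e+02],
       [ 3.28297156e-03, -6.72436382e-01, -7.40147643e-01,
         7.14370676e+02],
       [ 0.00000000e+00,  0.00000000e+00,  0.00000000e+00,
         1.00000000e+00]])}
top {'fx': 478.76474489173575, 'fy': 478.76474489173575, 'cx': 275.7500205704322, 'cy': 208.77890408802224, 'pose': array([[ 2.48189560e-02, -9.96974053e-01,  7.36665239e-02,
         4.62842838e+02],
       [-9.99685407e-01, -2.50181733e-02, -1.78264761e-03,
         8.75024049e+01],
       [ 3.62025527e-03, -7.35991054e-02, -9.97281337e-01,
         1.06734875e+03],
       [ 0.00000000e+00,  0.00000000e+00,  0.00000000e+00,
         1.00000000e+00]])}
```

View pics/scene0.png

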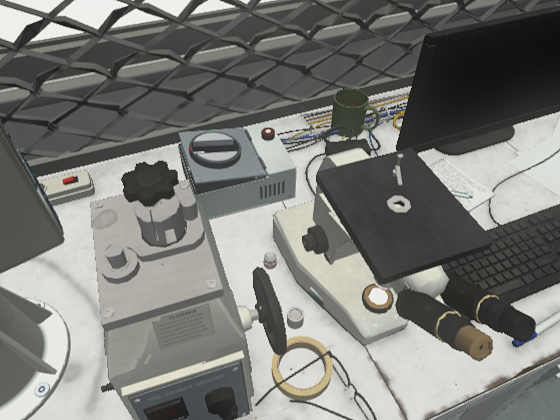

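View pics/top0.png

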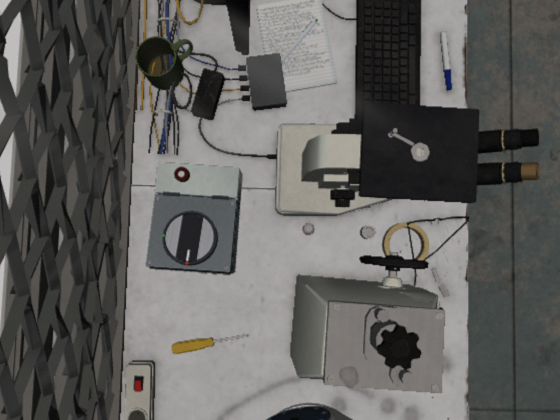

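The top view shows the logger at about (195,220), with the fastener at (190,237). The press and microscope stand between it and the arm. I'll zoom in and measure.

```bash
cat > h.py <<'E'
import numpy as np, cv2
from rig import sense, grab_frame, camera_model, job
def ray(n,u,v,M=None):
    M=M or camera_model(n);P=M['pose']
    if n=='wrist':
        x=(u-M['cx'])/M['fx'];y=(v-M['cy'])/M['fy'];r=np.hypot(x,y)
        k=np.sin(r)/r if r>1e-9 else 1
        d=np.array([x*k,y*k,np.cos(r)])
    else: d=np.array([(u-M['cx'])/M['fx'],(v-M['cy'])/M['fy'],1])
    return P[:3,3],P[:3,:3]@(d/np.linalg.norm(d))
def onz(n,u,v,z,M=None):
    o,d=ray(n,u,v,M);return o+d*(z-o[2])/d[2]
def tri(obs):
    A=np.zeros((3,3));b=np.zeros(3);L=[]
    for n,u,v in obs:
        o,d=ray(n,u,v);Q=np.eye(3)-np.outer(d,d);A+=Q;b+=Q@o;L.append((o,Q))
    p=np.linalg.solve(A,b);return p,[np.linalg.norm(Q@(p-o)) for o,Q in L]
def proj(n,p):
    M=camera_model(n);c=np.linalg.inv(M['pose'])@np.r_[p,1]
    if n=='wrist':
        r=np.hypot(c[0],c[1]);t=np.arctan2(r,c[2]);return M['cx']+M['fx']*t*c[0]/r,M['cy']+M['fy']*t*c[1]/r
    return M['cx']+M['fx']*c[0]/c[2],M['cy']+M['fy']*c[1]/c[2]
E
python3 - <<'E'
import cv2
a=cv2.imread('pics/top0.png')[155:280,140:250];b=cv2.imread('pics/scene0.png')[115:225,170:305]
cv2.imwrite('pics/topz.png',cv2.resize(a,None,fx=4.7,fy=4.7,interpolation=cv2.INTER_CUBIC))
cv2.imwrite('pics/scenez.png',cv2.resize(b,None,fx=5,fy=5,interpolation=cv2.INTER_CUBIC))
E
```

```text
(no output)
```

View pics/topz.png

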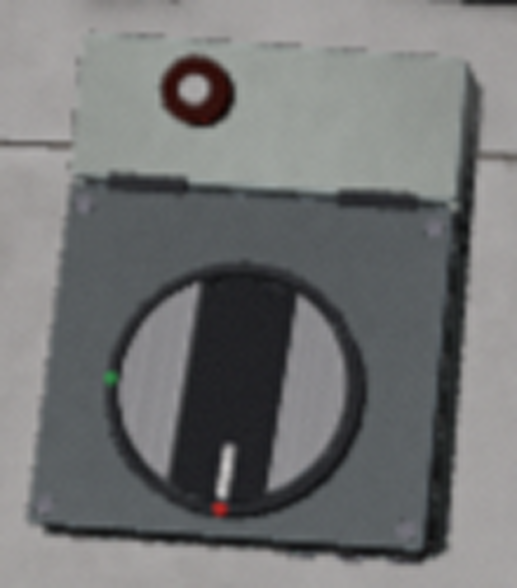

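View pics/scenez.png

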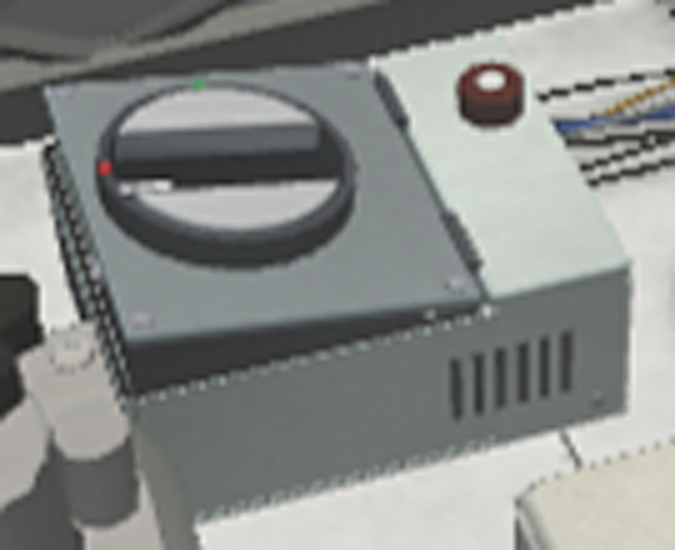

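```bash
python3 - <<'E'
from h import *
T=lambda x,y:('top',140+(x+.5)/4.7-.5,155+(y+.5)/4.7-.5)
S=lambda x,y:('scene',170+(x+.5)/5-.5,115+(y+.5)/5-.5)
r,er=tri([T(220,509),S(105,169)]);g,eg=tri([T(111,378),S(198,84)])
print('red',r,er,'green',g,eg,'dist',np.linalg.norm(r-g))
# red-axis-green right isoceles: centre
m=(r+g)/2;d=(g-r)[:2]
for s in(1,-1): print('centre',m[:2]+s*np.array([-d[1],d[0]])/2, m[2])
p,e=tri([T(467,203),S(487,303)]);print('hinge right corner (deck front right)',p,e)
p,e=tri([T(468,62),S(629,263)]);print('deck back right',p,e)
p,e=tri([T(197,92),S(490,80)]);print('specimen top',p,e)
# faces in top: collar ellipse fit
im=cv2.imread('pics/top0.png');
# circle in top: left edge 105, right 366, top 262, bottom 517
for z in (120,125):
  print(z,[onz(*T(*q),z)[:2].round(1) for q in((235,390),(105,385),(366,390),(245,262),(222,517))])
# pointer and slot edges
for z in (112,):
  print('ptr',onz(*T(231,445),z),onz(*T(224,500),z))
for z in (127,):
  print('slotL',onz(*T(200,285),z),onz(*T(170,478),z)); print('slotR',onz(*T(296,295),z),onz(*T(268,490),z))
for n,u,v in(('top',308,229),('top',367,232)): print(onz(n,u,v,30))
# obstacles
for q in [(383,345),(400,345)]: pass
p,e=tri([('top',400,345),('scene',150,185)]);print('press knob',p,e)
p,e=tri([('top',348,376),('scene',119,252)]);print('press small',p,e)
p,e=tri([('top',421,152),('scene',399,204)]);print('stage ring',p,e)
E
```

```text
red [423.10333277 256.41557868 131.98252702] [np.float64(0.8757683172506344), np.float64(0.8757683172505503)] green [476.07590567 305.34319219 124.65602295] [np.float64(0.8746759749493961), np.float64(0.8746759749494157)] dist 72.48229097605964
centre [425.12581247 307.36567189] 128.31927498105722
centre [474.05342598 254.39309899] 128.31927498105722
hinge right corner (deck front right) [554.7973955  161.65224015  92.96579718] [np.float64(0.655828322202274), np.float64(0.6558283222019498)]
deck back right [617.88340775 162.80715351  92.24005853] [np.float64(0.5131398518609392), np.float64(0.5131398518608824)]
specimen top [599.6615338  276.67443109 111.27544665] [np.float64(1.2305901211661607), np.float64(1.2305901211663204)]
120 [array([471.6, 254.4]), array([472.3, 309. ]), array([472.9, 199.4]), array([525.5, 252.2]), array([418.4, 257.8])]
125 [array([471.5, 253.5]), array([472.2, 307.9]), array([472.9, 198.8]), array([525.2, 251.4]), array([418.7, 256.9])]
ptr [448.38434536 256.61104611 112.        ] [425.19505624 258.67937114 112.        ]
slotL [514.94467315 269.45794115 127.        ] [434.3229341  278.76594072 127.        ]
slotR [511.76235922 229.18251178 127.        ] [430.36853833 237.88265149 127.        ]
[497.30908896  14.71300733  30.        ]
[ 494.00138156 -113.22412993   30.        ]
press knob [325.25972787 -92.7137628  383.82101741] [np.float64(0.8034554542771284), np.float64(0.8034554542769994)]
press small [252.66936266 -44.0001848  239.43947675] [np.float64(8.882792208290232), np.float64(8.882792208290313)]
stage ring [ 620.35133981 -150.40171164  291.08094778] [np.float64(0.7963703354331136), np.float64(0.7963703354332841)]
```

```bash
python3 - <<'E'
from h import *
for p in((0,0,0),(0,0,100),(0,0,300),(161,-604,231),(100,-300,500),(60,-200,600)): print(p,proj('scene',p),proj('top',p))
cv2.imwrite('pics/w0.png',grab_frame('wrist'))
E
```

```text
(0, 0, 0) (np.float64(-8.008397000277682), np.float64(365.50955079590386)) (np.float64(309.2579961567387), np.float64(460.67453209453595))
(0, 0, 100) (np.float64(-40.169930548487), np.float64(338.16696305706694)) (np.float64(313.0344174435712), np.float64(483.87812766260583))
(0, 0, 300) (np.float64(-132.82459380991133), np.float64(259.395275884863)) (np.float64(323.6771314986257), np.float64(549.2705227169259))
(161, -604, 231) (np.float64(92.96242068150391), np.float64(1146.721498398239)) (np.float64(676.608239588214), np.float64(432.40885564266205))
(100, -300, 500) (np.float64(-315.2555486638548), np.float64(437.24415400773637)) (np.float64(609.5404658256654), np.float64(575.2765654652682))
(60, -200, 600) (np.float64(-580.1811491805179), np.float64(151.43707062107794)) (np.float64(577.8820711375796), np.float64(694.4453715911584))
```

View pics/w0.png

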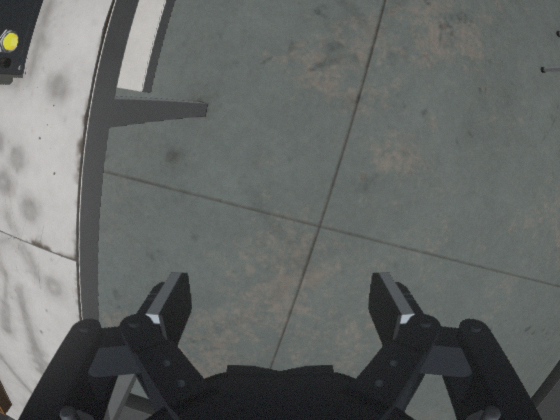

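The wrist view shows only the floor beside the bench, so the arm is clear to rise. I'll go up first and shut the fingers on the way.

Emit:
arm_command:
  plan:
    - {"translation":[0,0,-4],"twist":0,"gripper":0}
    - {"translation":[0,0,-8],"twist":0,"gripper":0}
    - {"translation":[0,0,-12],"twist":0,"gripper":0}
    - {"translation":[0,0,-16],"twist":0,"gripper":0}
    - {"translation":[0,0,-20],"twist":0,"gripper":0}
  squeeze: 30

```text
clock: 0.57
eef_pos: [161.0, -603.2, 432.5]
tcp_rot: [3.142, 0.002, -1.31]
contact_force: [0.4, -0.5, -0.2]
opening: 0.302
```

```bash
cat >> h.py <<'E'
def togo(x,y,z,yaw=None):
    s=sense();p=s['eef_pos'];R=s['tcp_rot'];c=R[2]
    from scipy.spatial.transform import Rotation as Ro
    Rm=Ro.from_euler('xyz',R).as_matrix()
    t=Rm.T@(np.array([x,y,z])-p)/10
    print('clock %.2f'%s['clock'],'at',p.round(1),'rpy',R.round(3),'F',s['contact_force'].round(1),'op %.2f'%s['opening'],'q',s['qpos'].round(2))
    print('cm',t.round(2),'twist',None if yaw is None else round(float((c-yaw+np.pi)%(2*np.pi)-np.pi),3))
E
python3 -c "
from h import *
togo(443,257,500,-.11)
print([ (z,onz('scene',30,190,z).round()) for z in (0,100,200,300,400)],[ (z,onz('scene',60,240,z).round()) for z in (0,100,200,300,400)])"
```

```text
clock 0.57 at [ 161.  -603.2  432.5] rpy [ 3.142e+00  2.000e-03 -1.310e+00] F [ 0.4 -0.5 -0.2] op 0.30 q [-1.31  0.23  1.36 -0.    1.55 -0.  ]
cm [-75.85 -49.43  -6.64] twist -1.2
[(0, array([ 70., 412.,   0.])), (100, array([106., 291., 100.])), (200, array([141., 170., 200.])), (300, array([176.,  49., 300.])), (400, array([212., -72., 400.]))] [(0, array([123., 234.,   0.])), (100, array([151., 138., 100.])), (200, array([179.,  42., 200.])), (300, array([207., -54., 300.])), (400, array([ 235., -150.,  400.]))]
```

Emit:
arm_command:
  plan:
    - {"translation":[-2.5,-1.7,-2],"twist":0,"gripper":0}
    - {"translation":[-5.5,-3.6,-4],"twist":0,"gripper":0}
    - {"translation":[-8.5,-5.6,-6],"twist":0,"gripper":0}
    - {"translation":[-11.6,-7.6,-6.7],"twist":0,"gripper":0}
    - {"translation":[-15,-9.8,-6.7],"twist":0,"gripper":0}

```text
clock: 0.98
eef_pos: [217.3, -432.3, 501.6]
tcp_rot: [-3.141, -0.002, -1.311]
contact_force: [1.2, -1.0, -1.1]
opening: 0.001
```

Emit:
arm_command:
  plan:
    - {"translation":[-3.3,-2.2,0],"twist":0,"gripper":0}
    - {"translation":[-6.6,-4.3,0],"twist":0,"gripper":0}
    - {"translation":[-9.9,-6.5,0],"twist":0,"gripper":0}
    - {"translation":[-13.2,-8.6,0],"twist":0,"gripper":0}
    - {"translation":[-16.5,-10.8,0],"twist":0,"gripper":0}

```text
clock: 1.4
eef_pos: [279.0, -243.3, 501.3]
tcp_rot: [-3.141, -0.002, -1.312]
contact_force: [0.5, -1.2, -0.2]
opening: -0.001
```

```bash
python3 -c "
from h import *
togo(443,257,500,-.11)
cv2.imwrite('pics/s1.png',grab_frame('scene'))"
```

```text
clock 1.40 at [ 279.  -243.3  501.3] rpy [-3.141e+00 -2.000e-03 -1.312e+00] F [ 0.5 -1.2 -0.2] op -0.00 q [-0.72 -0.23  1.69 -0.    1.68  0.59]
cm [-44.15 -28.68   0.07] twist -1.202
```

View pics/s1.png

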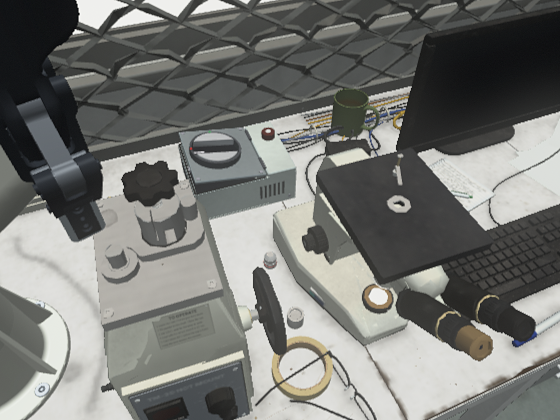

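The gripper is above the press at about (80,180), well clear. The dark panel in the first view was part of the arm. I'll continue.

Emit:
arm_command:
  plan:
    - {"translation":[-3.3,-2.2,0],"twist":0,"gripper":0}
    - {"translation":[-6.6,-4.3,0],"twist":0,"gripper":0}
    - {"translation":[-9.9,-6.5,0],"twist":-0.1,"gripper":0}
    - {"translation":[-13.2,-8.6,0],"twist":-0.2,"gripper":0}
    - {"translation":[-16.5,-10.8,0],"twist":-0.3,"gripper":0}

```text
clock: 1.87
eef_pos: [342.0, -48.4, 502.5]
tcp_rot: [-3.137, -0.001, -1.003]
contact_force: [0.9, -1.2, -0.1]
opening: -0.001
```

```bash
python3 -c "
from h import *
togo(443,257,500,-.11)"
```

```text
clock 1.87 at [342.  -48.4 502.5] rpy [-3.137e+00 -1.000e-03 -1.003e+00] F [ 0.9 -1.2 -0.1] op -0.00 q [-0.15 -0.27  1.72  0.    1.69  0.86]
cm [-20.32 -24.94   0.35] twist -0.893
```

Emit:
arm_command:
  plan:
    - {"translation":[-2.5,-3.1,0],"twist":-0.1,"gripper":0}
    - {"translation":[-5,-6.2,0],"twist":-0.2,"gripper":0}
    - {"translation":[-7.5,-9.3,0],"twist":-0.3,"gripper":0}
    - {"translation":[-10,-12.4,1],"twist":-0.4,"gripper":0}
    - {"translation":[-12.5,-15.5,3],"twist":-0.5,"gripper":0}

```text
clock: 2.28
eef_pos: [405.5, 140.6, 475.8]
tcp_rot: [-3.135, -0.006, -0.497]
contact_force: [0.1, -1.2, -0.1]
opening: 0.002
```

```bash
python3 -c "
from h import *
togo(443,257,300,-.11)"
```

```text
clock 2.28 at [405.5 140.6 475.8] rpy [-3.135 -0.006 -0.497] F [ 0.1 -1.2 -0.1] op 0.00 q [ 0.33 -0.12  1.66  0.    1.6   0.83]
cm [ -2.35 -11.9   17.64] twist -0.387
```

Emit:
arm_command:
  plan:
    - {"translation":[-0.5,-2.4,3],"twist":-0.1,"gripper":0}
    - {"translation":[-1,-4.8,6],"twist":-0.2,"gripper":0}
    - {"translation":[-1.5,-7.2,9],"twist":-0.3,"gripper":0}
    - {"translation":[-2,-9.6,12],"twist":-0.39,"gripper":0}
    - {"translation":[-2.4,-11.9,15],"twist":-0.39,"gripper":0}

```text
clock: 2.7
eef_pos: [442.2, 258.4, 324.8]
tcp_rot: [-3.138, -0.008, -0.101]
contact_force: [0.7, -0.3, 1.0]
opening: 0.001
```

```bash
python3 -c "
from h import *
togo(443,257,160,-.11)
M=camera_model('wrist');import pickle;pickle.dump(M,open('w2.pkl','wb'))
cv2.imwrite('pics/w2.png',grab_frame('wrist'));cv2.imwrite('pics/s2.png',grab_frame('scene'))"
```

```text
clock 2.70 at [442.2 258.4 324.8] rpy [-3.138 -0.008 -0.101] F [ 0.7 -0.3  1. ] op 0.00 q [ 0.53  0.09  1.76 -0.    1.28  0.63]
cm [-0.03  0.19 16.48] twist 0.009
```

View pics/w2.png

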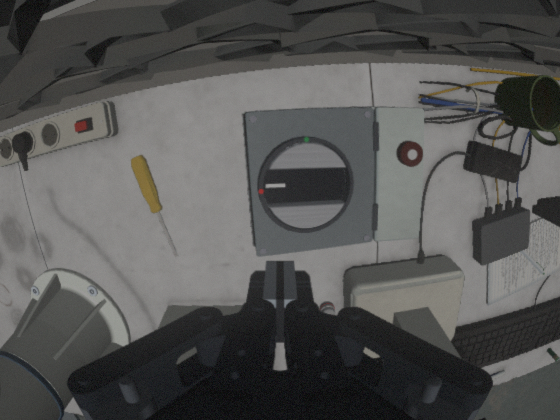

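View pics/s2.png

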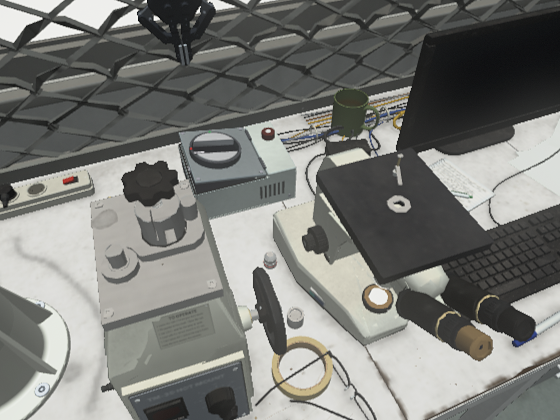

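The wrist view shows the fastener at about (306,185), the red dot at (262,191) and the green dot at (307,139). The slot lies nearly along the tool's x. I'll measure with this view too.

```bash
python3 - <<'E'
from h import *
import pickle
M=pickle.load(open('w2.pkl','rb'))
im=cv2.imread('pics/w2.png');hsv=cv2.cvtColor(im,cv2.COLOR_BGR2HSV)
def cen(m,box):
    x0,y0,x1,y1=box;ys,xs=np.nonzero(m[y0:y1,x0:x1]);return xs.mean()+x0,ys.mean()+y0,len(xs)
red=((hsv[...,0]<8)|(hsv[...,0]>172))&(hsv[...,1]>150)&(hsv[...,2]>120)
gr=(abs(hsv[...,0].astype(int)-60)<20)&(hsv[...,1]>90)
r=cen(red,(250,170,285,210));g=cen(gr,(290,125,325,150));print(r,g)
R=onz('wrist',r[0],r[1],133,M);G=onz('wrist',g[0],g[1],125.5,M);print(R,G,np.linalg.norm(R-G))
m=(R+G)/2;d=(G-R)[:2];print('centre',m[:2]-np.array([-d[1],d[0]])/2)
# grey segments
face=(hsv[...,2]>105)&(hsv[...,1]<40)
mask=np.zeros(face.shape,np.uint8);cv2.circle(mask,(306,185),43,1,-1)
f=(face&(mask>0)).astype(np.uint8)
n,l,st,ce=cv2.connectedComponentsWithStats(f)
for i in range(1,n):
    if st[i,4]>60:
        print(st[i],ce[i])
crop=im[95:275,230:440];cv2.imwrite('pics/w2z.png',cv2.resize(crop,None,fx=3.8,fy=3.3*3.8/3.8,interpolation=cv2.INTER_CUBIC))
# slot wall edge pixels: bottom boundary of upper segment, top boundary of lower segment
T=lambda x,y:('top',140+(x+.5)/4.7-.5,155+(y+.5)/4.7-.5)
for q in((262,191),(285,185),(266,185.5)): print(q,onz('wrist',*q,115,M))
L=[]
for x in range(280,340,6):
    col=f[:,x];ys=np.nonzero(col)[0];up=ys[ys<185];lo=ys[ys>185]
    if len(up) and len(lo):
        pu=onz('wrist',x,up.max()+.5,127,M);pl=onz('wrist',x,lo.min()-.5,127,M);L.append(np.r_[pu[:2],pl[:2]])
L=np.array(L);print(L.round(1))
for a in(0,2):
    k=np.polyfit(L[:,a],L[:,a+1],1);print('slope',k[0],'y at 470',np.polyval(k,470))
E
```

```text
(np.float64(260.5), np.float64(190.71428571428572), 14) (np.float64(306.0), np.float64(139.0), 21)
[422.48148019 257.36134052 133.        ] [475.83885031 306.54246508 125.5       ] 72.95232662083629
centre [473.75072753 255.27321774]
[ 271  144   74   25 1277] [307.26311668 157.37274863]
[266 184  19   4  67] [274.32835821 185.29850746]
[ 271  204   72   24 1130] [306.63185841 214.59380531]
(262, 191) [422.72010708 252.55062617 115.        ]
(285, 185) [448.98149942 256.72455953 115.        ]
(266, 185.5) [427.88289194 258.35391369 115.        ]
[[443.7 260.6 443.6 259.5]
 [451.9 278.4 447.7 235.3]
 [458.2 277.7 454.3 234.7]
 [464.6 277.1 460.8 234. ]
 [471.  276.5 467.5 234.4]
 [477.3 275.9 474.1 233.8]
 [483.9 276.4 480.7 233.1]
 [490.3 275.8 487.4 233.6]
 [496.8 275.2 494.1 232.9]
 [503.3 274.6 500.8 232.2]]
slope 0.09087154286249413 y at 470 274.4466199184274
slope -0.2415230750387267 y at 470 236.59393698621096
```

View pics/w2z.png

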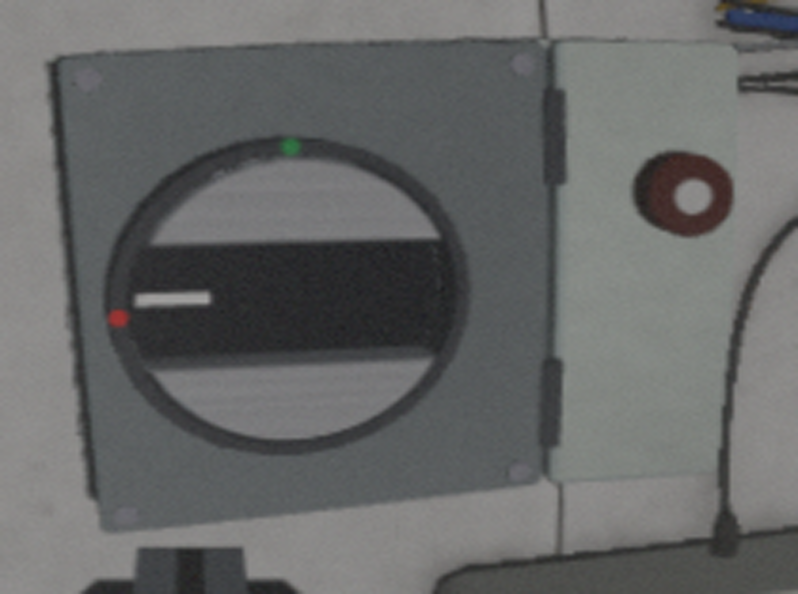

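Both views agree. While ajar, the axis is at about (473, 255). Shut, it should be at about (468.5, 255), with the floor at 98. The slot runs along (-1, 0.08), so the cam is at about 0.05. I'll descend to just above the front half of the slot.

Emit:
arm_command:
  plan:
    - {"translation":[0.1,0.1,4],"twist":0,"gripper":0}
    - {"translation":[0.2,0.2,8],"twist":0,"gripper":0}
    - {"translation":[0.3,0.2,12],"twist":0,"gripper":0}
    - {"translation":[0.4,0.2,15],"twist":0,"gripper":0}
    - {"translation":[0.4,0.2,17],"twist":0,"gripper":0}

```text
clock: 3.22
eef_pos: [443.6, 254.6, 148.6]
tcp_rot: [3.139, 0.001, -0.106]
contact_force: [-0.3, -0.5, -0.1]
opening: -0.001
```

```bash
python3 -c "
from h import *
togo(445,257,116,-.09)
cv2.imwrite('pics/w3.png',grab_frame('wrist'));a=grab_frame('scene');t=grab_frame('top');
b=np.hstack([cv2.resize(a[70:220,140:300],None,fx=2.4,fy=2.4),cv2.resize(t[150:300,130:290],None,fx=2.4,fy=2.4)]);cv2.imwrite('pics/s3.png',b)"
```

```text
clock 3.22 at [443.6 254.6 148.6] rpy [ 3.139e+00  1.000e-03 -1.060e-01] F [-0.3 -0.5 -0.1] op -0.00 q [ 0.52  0.28  1.95 -0.    0.91  0.63]
cm [ 0.12 -0.26  3.26] twist -0.016
```

View pics/w3.png

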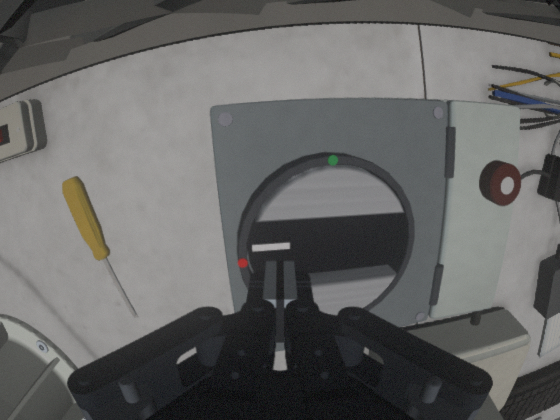

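View pics/s3.png

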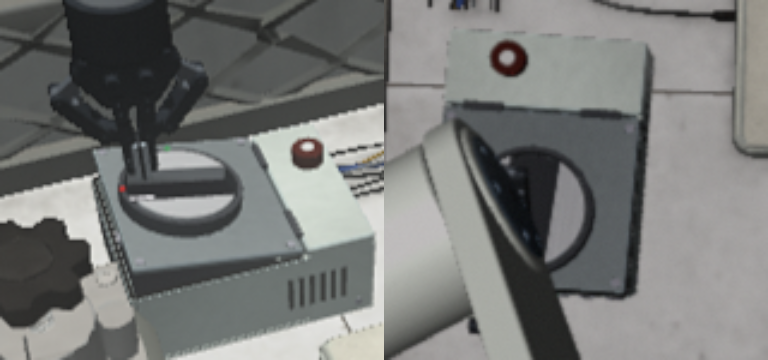

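The fingertips stand over the front half of the slot. In the wrist view the tip is near (280,265), with the pointer line just beyond it. I'll lower them in and press.

Emit:
arm_command:
  plan:
    - {"translation":[0.1,-0.25,0.5],"twist":0,"gripper":0}
    - {"translation":[0.1,-0.25,1.2],"twist":0,"gripper":0}
    - {"translation":[0.1,-0.25,2],"twist":0,"gripper":0}
    - {"translation":[0.1,-0.25,2.8],"twist":0,"gripper":0}
    - {"translation":[0.1,-0.25,3.2],"twist":0,"gripper":0}

```text
clock: 3.78
eef_pos: [445.1, 257.3, 117.9]
tcp_rot: [3.139, 0.001, -0.106]
contact_force: [0.3, -0.4, 0.5]
opening: -0.0
```

```bash
python3 -c "
from h import *
togo(443.5,257,99,-.09)"
```

```text
clock 3.78 at [445.1 257.3 117.9] rpy [ 3.139e+00  1.000e-03 -1.060e-01] F [ 0.3 -0.4  0.5] op -0.00 q [ 0.52  0.33  1.97 -0.    0.85  0.63]
cm [-0.16  0.04  1.89] twist -0.016
```

Emit:
arm_command:
  plan:
    - {"translation":[0,0,0.4],"twist":0,"gripper":0}
    - {"translation":[-0.05,0,0.8],"twist":0,"gripper":0}
    - {"translation":[-0.1,0,1.2],"twist":0,"gripper":0}
    - {"translation":[-0.15,0,1.5],"twist":0,"gripper":0}
    - {"translation":[-0.15,0,1.7],"twist":0,"gripper":0}

```text
clock: 4.2
eef_pos: [443.2, 257.3, 100.6]
tcp_rot: [3.139, 0.002, -0.106]
contact_force: [-3.3, -0.6, 5.9]
opening: -0.003
```

```bash
python3 -c "
from h import *
togo(443.5,257,98,-.09)
a=grab_frame('scene');cv2.imwrite('pics/s4.png',cv2.resize(a[70:220,140:300],None,fx=3.7,fy=3.7))"
```

```text
clock 4.20 at [443.2 257.3 100.6] rpy [ 3.139e+00  2.000e-03 -1.060e-01] F [-3.3 -0.6  5.9] op -0.00 q [ 0.52  0.35  1.98 -0.    0.81  0.63]
cm [0.04 0.03 0.26] twist -0.016
```

View pics/s4.png

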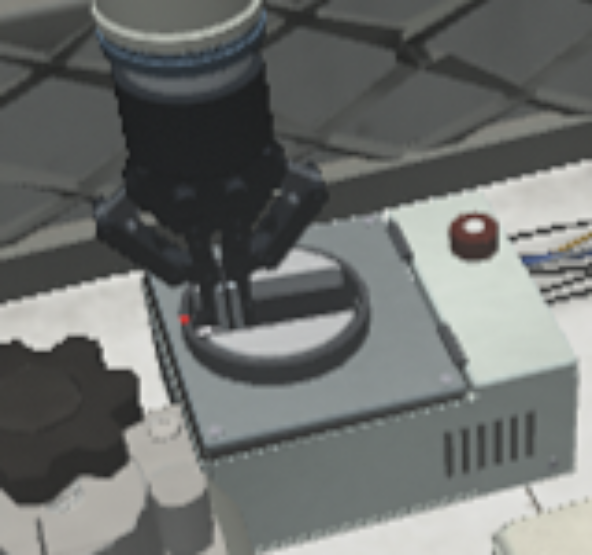

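The fingertips are in the slot and the cover is nearly flush, at z 100.6 with 6 N. I'll press the last few mm onto the stop.

Emit:
arm_command:
  plan:
    - {"translation":[0,0,0.2],"twist":0,"gripper":0}
    - {"translation":[0,0,0.3],"twist":0,"gripper":0}
    - {"translation":[0,0,0.4],"twist":0,"gripper":0}
    - {"translation":[0,0,0.4],"twist":0,"gripper":0}
    - {"translation":[0,0,0.4],"twist":0,"gripper":0}

```text
clock: 4.67
eef_pos: [443.2, 257.6, 97.7]
tcp_rot: [3.14, 0.002, -0.106]
contact_force: [-6.8, -1.2, 18.2]
opening: -0.001
```

The cover is on its stop: z is 97.7 against the expected 98, with 18 N. Keeping it down, I'll slide sideways to the +y wall.

Emit:
arm_command:
  plan:
    - {"translation":[0,-0.2,0.1],"twist":-0.02,"gripper":0}
    - {"translation":[0,-0.4,0.1],"twist":-0.02,"gripper":0}
    - {"translation":[0,-0.6,0.1],"twist":-0.02,"gripper":0}
    - {"translation":[0,-0.8,0.1],"twist":-0.02,"gripper":0}
    - {"translation":[0,-0.9,0.1],"twist":-0.02,"gripper":0}

```text
clock: 5.08
eef_pos: [445.6, 266.8, 97.8]
tcp_rot: [3.14, -0.001, -0.085]
contact_force: [0.5, -5.7, 11.2]
opening: 0.001
```

```bash
cat >> h.py <<'E'
C=np.array([468.5,254.8])
def arc(step,n=5,zt=96.6,out=0.0):
    """rows for rigid rotation cw about C by step per row; out = extra tangential lead mm"""
    from scipy.spatial.transform import Rotation as Ro
    s=sense();p=s['eef_pos'];Rm=Ro.from_euler('xyz',s['tcp_rot']).as_matrix()
    print('clock %.2f'%s['clock'],p.round(1),s['tcp_rot'].round(3),s['contact_force'].round(1),s['wrist_torque'].round(2),'q6 %.2f'%s['qpos'][5])
    v=p[:2]-C;print('r %.1f phi %.3f'%(np.hypot(*v),np.arctan2(v[1],-v[0])))
    for i in range(1,n+1):
        a=-step*i;w=np.array([[np.cos(a),-np.sin(a)],[np.sin(a),np.cos(a)]])@v
        tang=np.array([w[1],-w[0]])/np.hypot(*w)
        t=Rm.T@np.r_[C+w+out*tang-p[:2],zt-p[2]]/10
        print(t.round(2),round(step*i,2))
E
python3 -c "
from h import *
arc(.1)"
```

```text
clock 5.08 [445.6 266.8  97.8] [ 3.14e+00 -1.00e-03 -8.50e-02] [ 0.5 -5.7 11.2] [-0.73 -0.21 -0.02] q6 0.62
r 25.8 phi 0.483
[ 0.11 -0.23  0.12] 0.1
[ 0.25 -0.45  0.12] 0.2
[ 0.4  -0.66  0.12] 0.3
[ 0.58 -0.85  0.12] 0.4
[ 0.77 -1.02  0.12] 0.5
```

Emit:
arm_command:
  plan:
    - {"translation":[0.11,-0.23,0.15],"twist":0.1,"gripper":0}
    - {"translation":[0.25,-0.45,0.15],"twist":0.2,"gripper":0}
    - {"translation":[0.4,-0.66,0.15],"twist":0.3,"gripper":0}
    - {"translation":[0.58,-0.85,0.15],"twist":0.4,"gripper":0}
    - {"translation":[0.77,-1.02,0.15],"twist":0.5,"gripper":0}

```text
clock: 5.5
eef_pos: [454.6, 276.8, 97.7]
tcp_rot: [-3.141, -0.002, -0.59]
contact_force: [-5.8, -1.4, 17.0]
opening: 0.002
```

```bash
python3 -c "
from h import *
arc(.1)
cv2.imwrite('pics/w5.png',grab_frame('wrist'));a=grab_frame('scene');cv2.imwrite('pics/s5.png',cv2.resize(a[70:220,140:300],None,fx=3.7,fy=3.7))"
```

```text
clock 5.50 [454.6 276.8  97.7] [-3.141e+00 -2.000e-03 -5.900e-01] [-5.8 -1.4 17. ] [-0.36  0.9  -0.11] q6 1.14
r 26.0 phi 1.005
[ 0.12 -0.23  0.11] 0.1
[ 0.26 -0.45  0.11] 0.2
[ 0.42 -0.66  0.11] 0.3
[ 0.6  -0.84  0.11] 0.4
[ 0.79 -1.01  0.11] 0.5
```

View pics/s5.png

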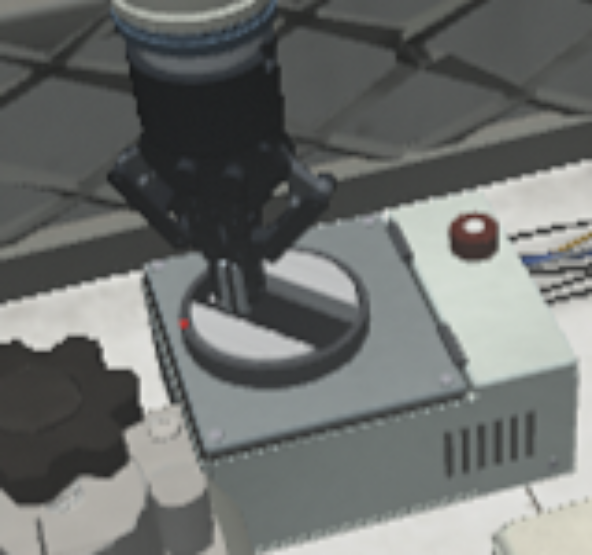

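View pics/w5.png

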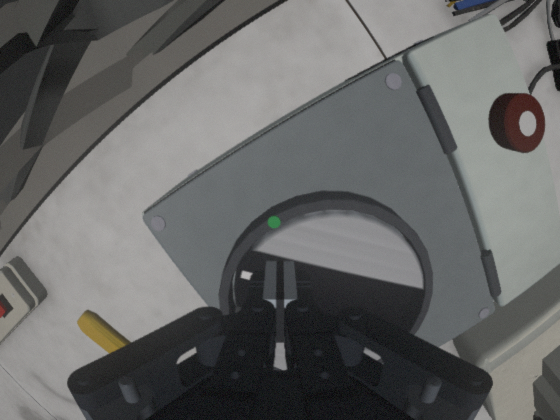

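It is turning with the cover flush. The slot leads the tool by about 10° in the wrist view, so I'll twist slightly more.

Emit:
arm_command:
  plan:
    - {"translation":[0.12,-0.23,0.15],"twist":0.12,"gripper":0}
    - {"translation":[0.26,-0.45,0.15],"twist":0.24,"gripper":0}
    - {"translation":[0.42,-0.66,0.15],"twist":0.36,"gripper":0}
    - {"translation":[0.6,-0.84,0.15],"twist":0.48,"gripper":0}
    - {"translation":[0.79,-1.01,0.15],"twist":0.6,"gripper":0}

```text
clock: 6.02
eef_pos: [468.9, 281.5, 97.8]
tcp_rot: [-3.136, -0.001, -1.195]
contact_force: [-1.7, -4.1, 13.6]
opening: -0.003
```

```bash
python3 -c "
from h import *
arc(.1)
cv2.imwrite('pics/w6.png',grab_frame('wrist'))"
```

```text
clock 6.02 [468.9 281.5  97.8] [-3.136e+00 -1.000e-03 -1.195e+00] [-1.7 -4.1 13.6] [-0.61  0.21  0.02] q6 1.74
r 26.7 phi 1.587
[ 0.11 -0.24  0.12] 0.1
[ 0.25 -0.47  0.12] 0.2
[ 0.41 -0.68  0.12] 0.3
[ 0.59 -0.88  0.13] 0.4
[ 0.79 -1.06  0.13] 0.5
```

View pics/w6.png

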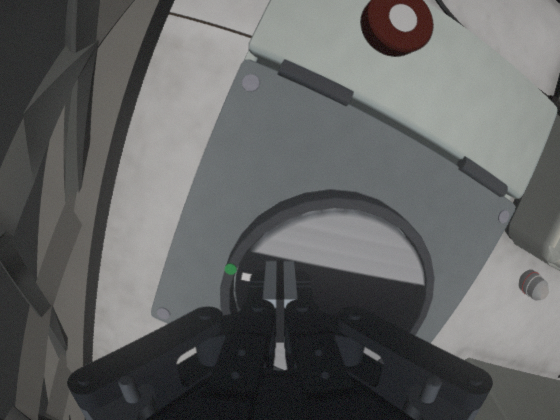

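The pointer (246,277) is close to the green dot (230,270). I'll carry on to the stop.

Emit:
arm_command:
  plan:
    - {"translation":[0.11,-0.24,0.15],"twist":0.1,"gripper":0}
    - {"translation":[0.25,-0.47,0.15],"twist":0.2,"gripper":0}
    - {"translation":[0.41,-0.68,0.15],"twist":0.3,"gripper":0}
    - {"translation":[0.5,-0.78,0.15],"twist":0.36,"gripper":0}
    - {"translation":[0.59,-0.88,0.15],"twist":0.4,"gripper":0}

```text
clock: 6.48
eef_pos: [479.7, 280.2, 97.7]
tcp_rot: [-3.136, 0.003, -1.609]
contact_force: [-13.2, 7.6, 18.1]
opening: -0.002
```

```bash
python3 -c "
from h import *
arc(.1)
cv2.imwrite('pics/w7.png',grab_frame('wrist'));a=grab_frame('scene');cv2.imwrite('pics/s7.png',cv2.resize(a[70:220,140:300],None,fx=3.7,fy=3.7))"
```

```text
clock 6.48 [479.7 280.2  97.7] [-3.136e+00  3.000e-03 -1.609e+00] [-13.2   7.6  18.1] [1.08 2.24 0.12] q6 2.14
r 27.7 phi 1.986
[ 0.12 -0.25  0.11] 0.1
[ 0.25 -0.49  0.11] 0.2
[ 0.42 -0.72  0.11] 0.3
[ 0.6  -0.92  0.12] 0.4
[ 0.81 -1.11  0.12] 0.5
```

View pics/w7.png

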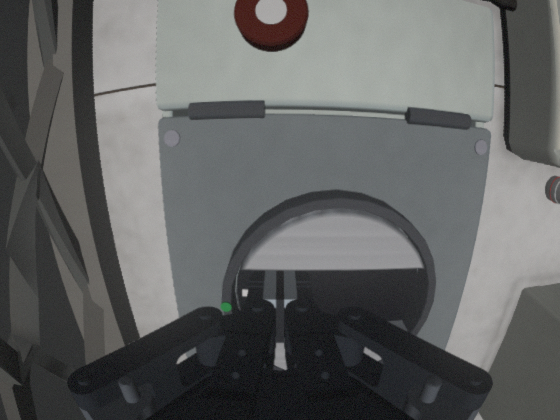

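View pics/s7.png

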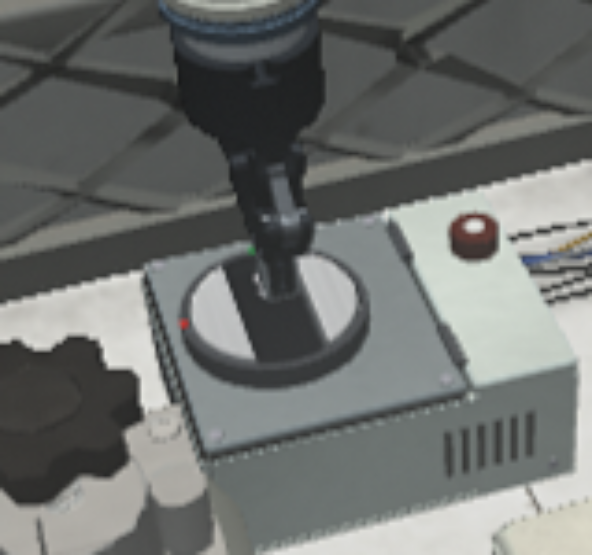

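The slot is now parallel to the hinge and the wall pushes back with 13 N, so it is at the stop. I'll give one small extra push, then ease off sideways and lift.

Emit:
arm_command:
  plan:
    - {"translation":[0,-0.15,0.1],"twist":0,"gripper":0}
    - {"translation":[0,-0.25,0.1],"twist":0,"gripper":0}
    - {"translation":[0,-0.25,0.1],"twist":0,"gripper":0}
    - {"translation":[0,-0.25,0.1],"twist":0,"gripper":0}
    - {"translation":[0,-0.1,0.1],"twist":0,"gripper":0}

```text
clock: 7.0
eef_pos: [479.5, 280.4, 97.8]
tcp_rot: [-3.138, 0.003, -1.607]
contact_force: [-5.4, -1.8, 14.4]
opening: 0.001
```

Emit:
arm_command:
  plan:
    - {"translation":[0,0,0],"twist":0,"gripper":0}
    - {"translation":[0,0.1,-0.2],"twist":0,"gripper":0}
    - {"translation":[0,0.2,-0.5],"twist":0,"gripper":0}
    - {"translation":[0,0.3,-1.5],"twist":0,"gripper":0}
    - {"translation":[0,0.3,-3.5],"twist":0,"gripper":0}

```text
clock: 7.42
eef_pos: [475.0, 279.7, 131.7]
tcp_rot: [-3.141, 0.001, -1.607]
contact_force: [-0.4, -1.3, 0.2]
opening: -0.003
```

Emit:
arm_command:
  plan:
    - {"translation":[0,0,-3],"twist":0,"gripper":0}
    - {"translation":[0,0,-6],"twist":0,"gripper":0}
    - {"translation":[0,0,-9],"twist":0,"gripper":0}
    - {"translation":[0,0,-12],"twist":0,"gripper":0}
    - {"translation":[0,0,-15],"twist":0,"gripper":0}

```text
clock: 7.83
eef_pos: [474.7, 279.4, 283.9]
tcp_rot: [-3.14, 0.002, -1.607]
contact_force: [1.1, 0.0, 0.1]
opening: -0.001
```

```bash
python3 -c "
from h import *
arc(.1)
import pickle;pickle.dump(camera_model('wrist'),open('w8.pkl','wb'))
cv2.imwrite('pics/w8.png',grab_frame('wrist'));a=grab_frame('scene');cv2.imwrite('pics/s8f.png',a);cv2.imwrite('pics/s8.png',cv2.resize(a[70:220,140:300],None,fx=3.7,fy=3.7))"
```

```text
clock 7.83 [474.7 279.4 283.9] [-3.140e+00  2.000e-03 -1.607e+00] [1.1 0.  0.1] [ 0.02 -0.05 -0.03] q6 2.14
r 25.3 phi 1.819
[ 0.09 -0.22 18.73] 0.1
[ 0.18 -0.45 18.73] 0.2
[ 0.3  -0.68 18.73] 0.3
[ 0.43 -0.89 18.74] 0.4
[ 0.59 -1.09 18.74] 0.5
```

View pics/w8.png

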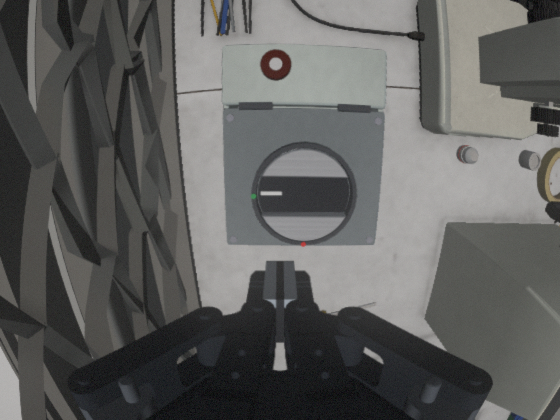

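View pics/s8.png

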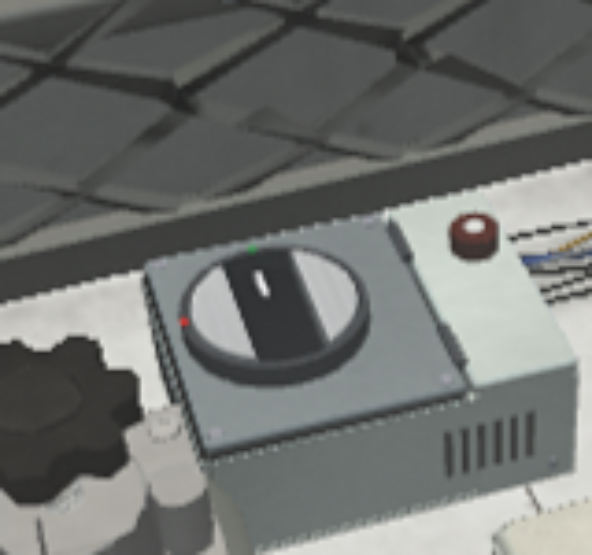

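The hand is clear, the pointer is at the green dot and the cover sits flush. I'll check this with numbers.

```bash
python3 - <<'E'
from h import *
import pickle
M=pickle.load(open('w8.pkl','rb'));im=cv2.imread('pics/w8.png');hsv=cv2.cvtColor(im,cv2.COLOR_BGR2HSV).astype(int)
red=((hsv[...,0]<8)|(hsv[...,0]>172))&(hsv[...,1]>130)&(hsv[...,2]>110)
gr=(abs(hsv[...,0]-60)<20)&(hsv[...,1]>90)
def cen(m,x0,y0,x1,y1):
    ys,xs=np.nonzero(m[y0:y1,x0:x1]);return xs.mean()+x0,ys.mean()+y0
r=cen(red,293,236,315,252);g=cen(gr,243,185,263,207)
R=onz('wrist',*r,111,M);G=onz('wrist',*g,111,M);print(R,G,np.linalg.norm(R-G))
m=(R+G)/2;d=(G-R)[:2];c=m[:2]-np.array([-d[1],d[0]])/2
v=G[:2]-c;gd=np.arctan2(v[1],v[0]);print('centre',c,'r',np.hypot(*v),'green dir',gd)
sat=(hsv[...,2]>105)&(hsv[...,1]<45)
Lu=[];Ll=[]
for x in range(275,335,4):
    col=np.nonzero(sat[150:240,x])[0]+150
    up=col[col<185];lo=col[(col>205)]
    Lu.append(onz('wrist',x,up.max()+.5,113,M)[:2]);Ll.append(onz('wrist',x,lo.min()-.5,113,M)[:2])
for L in map(np.array,(Lu,Ll)):
    k=np.polyfit(L[:,1],L[:,0],1);a=np.arctan2(1,k[0]);print('slot edge dir',a,'cam',np.pi/2-(a-gd), 'resid',np.std(L[:,0]-np.polyval(k,L[:,1])))
# hinge edge line in scene/wrist: deck front edge
# height of dots: wrist + scene
s=cv2.imread('pics/s8f.png');hs=cv2.cvtColor(s,cv2.COLOR_BGR2HSV).astype(int)
red=((hs[...,0]<8)|(hs[...,0]>172))&(hs[...,1]>150)&(hs[...,2]>130);gr=(abs(hs[...,0]-60)<20)&(hs[...,1]>90)
rs=cen(red,180,150,200,166);gs=cen(gr,200,130,217,145);print(rs,gs)
cm=camera_model
for a,b in((r,rs),(g,gs)):
    A=np.zeros((3,3));bb=np.zeros(3)
    for o,dd in(ray('wrist',*a,M),ray('scene',*b)):
        Q=np.eye(3)-np.outer(dd,dd);A+=Q;bb+=Q@o
    print('dot',np.linalg.solve(A,bb))
for p in((599.7,276.7,111),): print(proj('scene',p))
E
```

```text
[416.59978774 257.48430089 111.        ] [470.36783404 307.13811547 111.        ] 73.18814183699959
centre [468.31071818 255.42718503] r 51.75183139538531 green dir 1.531036227320576
slot edge dir 1.5155599235079036 cam 1.586272630607569 resid 0.24813294432602553
slot edge dir 1.5136266015243294 cam 1.5882059525911432 resid 0.30659468600571466
(np.float64(189.5), np.float64(156.5)) (np.float64(207.66666666666666), np.float64(137.33333333333334))
dot [417.90229933 257.14768988 111.73281834]
dot [471.00958109 306.82852803 109.3090663 ]
(np.float64(267.0609056778841), np.float64(130.75006269968077))
```

```bash
python3 -c "
from rig import *
s=sense();print(s['clock'],s['contact_force'],abs(s['qvel']).max());print(job.sign_off())"
```

```text
7.9333 [ 0.87720039  0.30050966 -0.51160449] 0.07475915099649154
the job is handed in; nothing more can be done
None
```

The cover is shut and locked, and I handed the job in at 7.9 s. `sign_off` gives no verdict, so what follows rests on my own checks.

- **What I did:** I carried the shut fingers over the press and set them in the front half of the slot. I pressed the cover onto its stop (tip at z ≈ 97.7 mm, about 18 N). Keeping it down, I turned the fastener clockwise about its axis until the wall pushed back with about 13 N, then eased off and lifted clear to z ≈ 284 mm.
- **Fastener:** with the hand clear, it measured about 1.59 rad against the 1.571 stop, which agrees within measurement error.
- **Cover:** it stayed down by itself. The collar dots triangulated to z ≈ 112 and 109 mm, against 111 expected when shut.
- **Bystanders:** the hand never came near them. In the last pictures all three look to be standing where they were, but I did not measure their positions again.
- **Contact:** the force reading at the end was only sensor noise, about 1 N.

None of the checks failed.

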